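# Check that the mug clears the pour-over stand

## Task

I want to brew straight into the black mug, so see that it clears the pour-over stand. Take the white spoon out of the mug first, since it stands too tall for the crossbar, and lay it on the table well clear of the stand; then slide the mug, upright and without lifting it off the table, under the crossbar until it is centred below the dripper. Do not bump the stand or disturb the other things.

Things in the scene. Friction and masses are not known exactly. Their poses are not given: they have to be found in the camera images.
- stand: Pour-over stand, fixed: dark wooden crossbar 280 mm long (stand's y), 70 deep (x), 16 thick, underside 108 mm above the table, on two steel posts 115 mm either side of its middle, each on a flat foot 130 mm long (x), 26 wide, 8 high; passage between the feet 204 mm. Origin on the table below the bar's middle; x points through the passage, away from the robot; z up.
- outlet (a point): Outlet of the white ceramic dripper cone in the middle of the bar, at the bar's underside, 108 mm up; axes as the stand's. The cone is 92 mm across at its top, 173 mm up, and does not hang below the bar. A mug passes below, an upright gripper does not: lean the tool back towards the robot by 20 to 40 degrees.
- mug: Black stoneware mug, loose, about 0.33 kg, 82 mm in diameter, 95 mm high, one loop handle; stands upright in front of the stand, handle roughly towards the robot. Origin on its underside, 17 mm off the mug's axis (use mug_foot); z up.
- mug_foot (a point): The mug's axis at its underside (0 above the table while it stands).
- mug_handle (a point): Middle of the handle's outer upright part, 60 mm above the table, 72 mm from the mug's axis. There it is 13 mm thick sideways (across the line from axis to handle) and 12 mm radially; the loop reaches from 15 to 87 mm up; the gap to the mug's wall is about 25 mm.
- spoon: White plastic stirring spoon, 0.012 kg, about 150 mm long, loose, leaning in the mug at about 35 degrees from vertical, so that its handle stands out over the rim, roughly to the robot's left, and reaches 130 mm above the table. Origin near the tip of its bowl.
- spoon_end (a point): Grip point on the spoon's handle, 13 mm below the handle's end, 121 mm above the table at the start. The handle is 14 mm wide here (horizontally, across the direction in which the spoon leans) and 5 mm thick.
- spoon_bowl (a point): Middle of the spoon's bowl (26 mm wide), 128 mm from spoon_end; about 4 to 14 mm above the table when the spoon lies on it. Room to lay it: the table is always free right of the mug, between x = 0.40 and 0.56, y = -0.14 and -0.03 m (its front edge is at x = 0.38).
- sugar_tin: Grey-white round sugar tin with lid, 92 mm in diameter, 96 mm high, a bystander. Origin at its underside.
- cocoa: Slim spice jar with a yellow-brown cap, 42 mm in diameter, 106 mm high, a bystander. Origin at its underside.
- creamer0: Small white creamer pod, 37 mm across, 21 mm high, left of the work, a bystander. Origin at its underside.
- creamer1: The same kind of creamer pod, right of the work, a bystander. Origin at its underside.

How it is judged (in metres and radians):
On the way:
1. the spoon lies on the table, out of the mug, while the mug still stands in front of the stand (height (world z) of each of spoon_end, spoon_bowl below 0.03 m and linear speed of spoon below 0.03 m/s and x of mug_foot in the frame of stand below -0.076 m), for 0.2 s.
At the end, for the whole second after the job is handed in: Mug upright and still on the table, its axis within 18 mm of the point below the outlet; spoon lying still on the table (below 30 mm), not touching mug or stand, each end over 85 mm in front of the bar's middle or over 170 mm from the outlet (horizontal distance between mug_foot and outlet below 0.018 m and height (world z) of mug_foot below 0.005 m and angle between mug's own z axis and vertical below 0.08 rad and linear speed of mug below 0.01 m/s and height (world z) of each of spoon_end, spoon_bowl below 0.03 m and linear speed of spoon below 0.02 m/s and contact force between spoon and stand below 0.01 N and contact force between spoon and mug below 0.01 N and (x of spoon_bowl in the frame of stand below -0.085 m or horizontal distance between spoon_bowl and outlet above 0.17 m) and (x of spoon_end in the frame of stand below -0.085 m or horizontal distance between spoon_end and outlet above 0.17 m)).
It fails at once if the mug is lifted more than 12 mm off the table (height (world z) of mug_foot above 0.012 m).
It fails at once if the mug is tipped more than 0.3 rad (angle between mug's own z axis and vertical above 0.3 rad).
It fails at once if the stand is bumped with more than 10 N (contact force between anything else and stand above 10 N).
It fails at once if a bystander is moved more than 25 mm (distance of any of sugar_tin, cocoa, creamer0, creamer1 from where it was at the start of the episode above 0.025 m).
It also fails if it takes over 54 s, if anything falls off the work surface, if the arm or the gripper's body presses on something with over 40 N, if the wrist force passes 120 N, or if a joint passes its speed limit or range.

## Robot

A 6-joint arm with a two-finger parallel gripper is mounted at the origin on a cart in front of the work surface, level with it; the furniture and walls round the work are solid. World frame = base frame: x ahead of the robot, y to its left, z up, the work surface at z = 0. Lengths are in m, angles in degrees, forces in N, time in s.
With the tool pointing down it reaches from about 0.375 to 0.9 m from the base axis. Payload 3.1 kg.
Tool frame: the origin (TCP) lies midway between the tips of the shut fingers; the grasp point (between the pads) lies 19 mm behind it; z points along the fingers, y is the line along which they close (so a half turn about z gives the same grasp; the last joint's range is limited). The gripper opens to 87 mm and grips with 3 to 60 N. Pads are 19 mm wide; open, the fingers measure 117 mm over their backs; the gripper's body (75 mm by 190 mm) begins 51 mm behind the grasp point.
Start: joints at [59.101, 30.224, 82.088, -0, 67.689, -10.227], TCP at [0.221, 0.585, 0.223] pointing down, gripper open.
Joint ranges: [-176.69, 176.69], [-43.24, 126.21], [12.49, 139.97], [-82, 262], [0, 151.66], [-163.58, 163.58]. Speed limits (degrees/s): [159.86, 159.86, 180, 180, 180, 180].

## Interface

Orientations are given as a 3x3 rotation matrix whose columns are the frame's x, y, z axes.
In Python, from rig import bot, cams, ticket gives the robot as it stands (bot), with the cameras (cams) and the job (ticket).
- The arm moves only by the tool steer_hand, called after "Request:" as name(argument=value, ...) on one line, values as JSON. Schema: {"type":"object","properties":{"steps":{"type":"array","items":{"type":"array","items":{"type":"array","items":{"type":"number"},"minItems":7,"maxItems":7},"minItems":1,"maxItems":20},"minItems":1,"maxItems":1},"only":{"type":"string"},"quiet":{"type":"boolean"},"lines":{"type":"string"}},"required":["steps"],"additionalProperties":false}. steps is a list that holds a single list of rows (three levels of brackets), with 1 to 20 rows, each of 7 numbers: dx, dy, dz in shares of 750 mm (1.0 is 750 mm), then a rotation vector rx, ry, rz in parts of the range, where 1.0 means pi rad, then the opening from 0.0 (shut) to 1.0 (fully open); each row is the pose to reach, as a shift and turn from the pose commanded when the call began, along the tool's axes at that moment; what a row does not reach only later rows make up. A row lasts 1/10 s, in which the tool goes at most 0.05 m and 8.59 degrees, less where a joint would pass 70% of its speed; a pose out of reach is approached as far as the arm can. The fingers move at their own pace and stop on an object; the grip force is fixed at half the most. Time passes only in rows, so rows that do not move let the fingers close. The tool returns the time, the measured TCP pose, the force, the opening and the grip force at its end. only (a regular expression) keeps the lines of the reply that match it, lines (a string "A,B") keeps lines A to B, and quiet returns only ok. No shift or turn number may pass 1 either way. Input that does not fit is refused with a message, and nothing moves.
- bot.read_state(): the state, without advancing time (a new reading comes with each control period).
- cams.capture(name): name is "scene" or "top" or "wrist"; returns a dict with "color" (384x512x3 uint8, red, green, blue), "K" (3x3 intrinsics, pixels), "D" ([k1, k2, p1, p2, k3] as OpenCV has them; the pictures are not rectified), "view" (4x4, takes a point from world to camera coordinates); the wrist camera has in their place "mount" (4x4, takes a point from camera to tool coordinates, whose origin is the TCP and whose axes are the flange's). Camera axes: x right, y up, looking along -z (the intrinsics and any distortion apply to the point x, -y, -z); pixel columns grow to the right and rows downward; lengths in m; the calibration is good to about 2 mm. A picture is of the moment at which its call begins: read the wrist's pose just before it. There is no depth.
- ticket.hand_in(): hands the job in; it is judged then, once.
The state is a dict: "time_s": time; "joint_positions": joint angles; "qvel": joint speeds; "tau": joint torques, N m; "position": TCP position; "tcp_rot": TCP orientation; "force": force on the tool from outside, world axes, zero at the start; "moment": the same for the moment, N m; "opening": opening from 0.0 (shut) to 1.0 (fully open); "grasp_force": force on a finger pad.
Only numpy, scipy, OpenCV 4.12 (cv2) and the standard library are available. Lean on these libraries where they do the work, as an engineer would, in place of code of your own. Each camera call takes 0.05 s, during which the arm holds its last target. There are 200 camera calls.

## Working session

There is one attempt and no reset: what is moved stays moved. The work goes in short steps, Python scripts to look and compute and a tool call to move; the robot and the scene stay as the last step left them, time stands still between calls to the robot, and variables do not carry over. Pictures are saved under pics/ and viewed, at most 10 in all, crops included, and the job is handed in when it is done.

```bash
ls; mkdir -p pics
```

Run:
```python
from rig import bot, cams, ticket
import cv2,numpy as np,pickle
s=bot.read_state();print(s['time_s'],s['position'],s['tcp_rot'],s['opening'])
d={}
for n in("scene","top"):
    c=cams.capture(n);d[n]=c;cv2.imwrite(f"pics/{n}0.png",c['color'][...,::-1]);print(n,c['K'],c['D'],c['view'])
pickle.dump(d,open('cap0.pkl','wb'))
```

```text
pics
rig.py
0.0 [0.22020385 0.58413986 0.22156095] [[-9.35629826e-01  3.52980950e-01 -1.13049752e-03]
 [ 3.52982530e-01  9.35628072e-01 -1.85582122e-03]
 [ 4.02655677e-04 -2.13540756e-03 -9.99997639e-01]] 1.001051973522115
scene [[409.01370873   0.         257.90596167]
 [  0.         409.01370873 194.72339581]
 [  0.           0.           1.        ]] [-0.03307151  0.          0.          0.          0.        ] [[ 0.47484801 -0.87997153 -0.01301817 -0.25847392]
 [ 0.50111247  0.25818978  0.82596872 -0.36173421]
 [-0.7234678  -0.39873317  0.56356561 -0.84396647]
 [ 0.          0.          0.          1.        ]]
top [[349.87985585   0.         254.76271666]
 [  0.         349.87985585 196.25597805]
 [  0.           0.           1.        ]] [0.03543432 0.         0.         0.         0.        ] [[ 1.29737465e-02 -9.99915175e-01  1.15105030e-03  1.78120487e-02]
 [ 9.94743123e-01  1.30235623e-02  1.01570204e-01 -5.74840562e-01]
 [-1.01576579e-01 -1.72746703e-04  9.94827708e-01 -1.00956058e+00]
 [ 0.00000000e+00  0.00000000e+00  0.00000000e+00  1.00000000e+00]]
```

View pics/scene0.png

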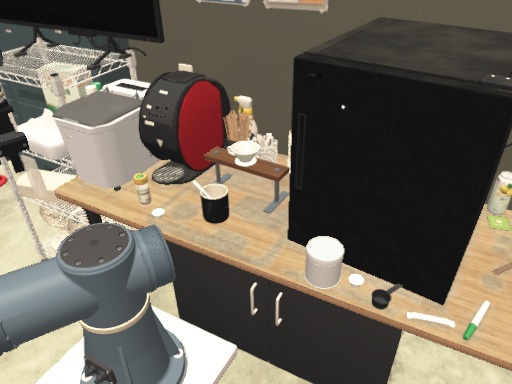

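View pics/top0.png

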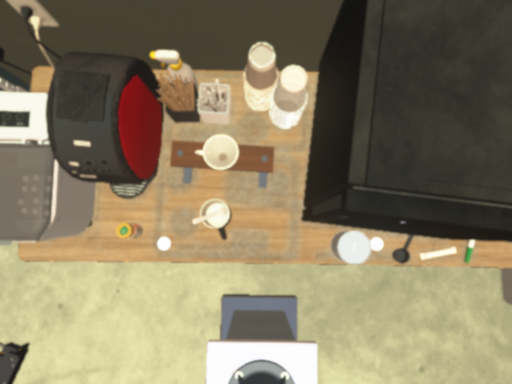

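The overview shows the mug at top (215,213), spoon handle end ≈(196,220), mug handle ≈(224,234), and the bar at (172–273, 141–170). I'll zoom in on both views for detail.

Create h.py:
```python
import numpy as np,cv2,pickle
def ray(c,uv):
    p=cv2.undistortPoints(np.float64([[uv]]),c['K'],np.array(c['D'],float))[0,0]
    V=np.array(c['view']);R=V[:3,:3];o=-R.T@V[:3,3]
    return o,R.T@np.array([p[0],-p[1],-1.])
def onz(c,uv,z):
    o,d=ray(c,uv);return o+d*(z-o[2])/d[2]
def tri(c1,u1,c2,u2):
    o1,d1=ray(c1,u1);o2,d2=ray(c2,u2)
    t=np.linalg.lstsq(np.c_[d1,-d2],o2-o1,rcond=None)[0]
    a=o1+t[0]*d1;b=o2+t[1]*d2;return (a+b)/2,np.linalg.norm(a-b)
def proj(c,P):
    V=np.array(c['view']);q=V[:3,:3]@np.array(P)+V[:3,3]
    return cv2.projectPoints(np.float64([[q[0],-q[1],-q[2]]]),np.zeros(3),np.zeros(3),c['K'],np.array(c['D'],float))[0].ravel()
```

Run:
```python
import pickle,cv2,numpy as np
d=pickle.load(open('cap0.pkl','rb'))
a=d['top']['color'][130:250,160:290,::-1];b=d['scene']['color'][135:235,180:310,::-1]
A=cv2.resize(a,None,fx=6,fy=5,interpolation=cv2.INTER_CUBIC)
cv2.imwrite('pics/a.png',cv2.resize(a,None,fx=5,fy=5,interpolation=cv2.INTER_CUBIC))
cv2.imwrite('pics/b.png',cv2.resize(b,None,fx=6,fy=6,interpolation=cv2.INTER_CUBIC))
```

```text
(no output)
```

View pics/a.png

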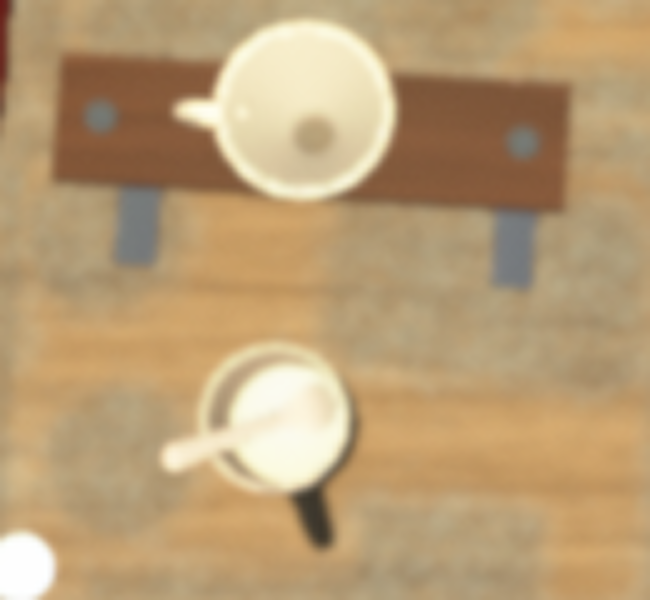

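View pics/b.png

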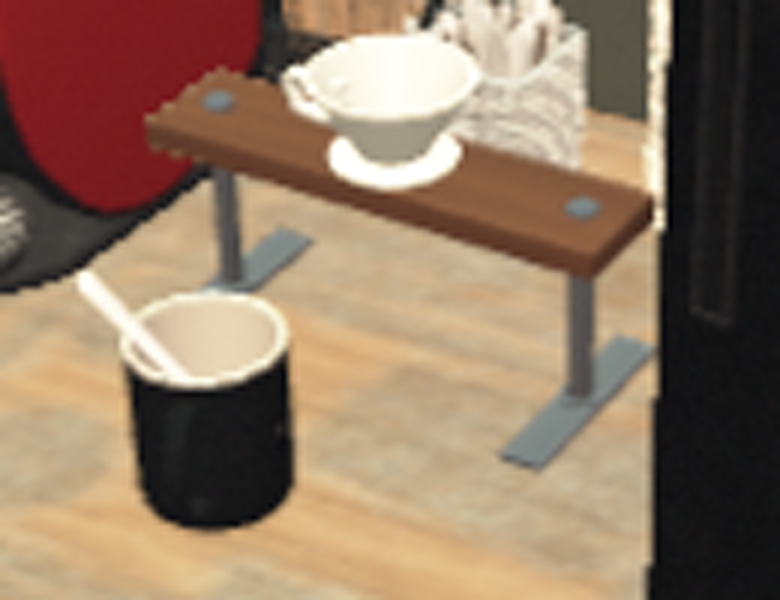

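The close-ups show, in crop pixels: bar corners (62,54), (571,84), (564,210), (54,182), rim circle centre ≈(277,418), spoon tip (172,458), handle running (305,495)→(323,548). In the scene crop, the spoon tip is at (85,280) and the rim spans (121–292, 292–388).

Run:
```python
import pickle,numpy as np
from h import *
np.set_printoptions(precision=4,suppress=True)
d=pickle.load(open('cap0.pkl','rb'));T,S=d['top'],d['scene']
t=lambda x,y:(160+x/5-.4,130+y/5-.4)
s=lambda x,y:(180+x/6-.42,135+y/6-.42)
C=[onz(T,t(*p),.124) for p in[(62,54),(571,84),(564,210),(54,182)]]
print('bar centre',np.mean(C,0),'sides',[np.linalg.norm(C[i]-C[i-1]) for i in range(4)])
v=C[0]-C[1]+C[3]-C[2];v/=np.linalg.norm(v);print('stand y',v,'yaw',np.degrees(np.arctan2(-v[0],v[1])))
P=[onz(T,t(*p),.124) for p in[(100,116),(522,142)]];print('pegs',P,np.mean(P,0))
B=[onz(S,s(*p),.124) for p in[(218,101),(583,208)]];print('pegs scene',B,np.mean(B,0))
R=[onz(T,t(*p),.095) for p in[(199,418),(354,418),(277,341),(277,494),(277,418)]];print('rim',np.array(R), 'c',(R[0]+R[1])/2,(R[2]+R[3])/2)
R=[onz(S,s(*p),.095) for p in[(121,340),(292,340),(206,292),(206,388),(206,340)]];print('rimS',np.array(R))
print('handle',[onz(T,t(*p),.06) for p in[(322,548),(318,530),(310,500)]])
print('spoon tip',tri(T,t(163,459),S,s(79,275)))
print('grip',tri(T,t(180,456),S,s(92,288)))
print('rimcross',tri(T,t(225,437),S,s(140,338)))
print('spoon mid on z=.1',onz(T,t(225,438),.1), onz(T,t(175,457),.125))
for n,p,z in[('cream0',(164,243),.021),('creamer1',(376.5,244),.021),('tin',(352.5,247),.096),('cocoa',(123.5,230),.106)]:print(n,onz(T,p,z))
```

```text
bar centre [0.6738 0.1155 0.124 ] sides [np.float64(0.07095747007298704), np.float64(0.27871715082310394), np.float64(0.06985847281428302), np.float64(0.2772612680924791)]
stand y [0.0438 0.999  0.    ] yaw -2.5102266141527445
pegs [array([0.6812, 0.2316, 0.124 ]), array([0.67  , 0.0015, 0.124 ])] [0.6756 0.1165 0.124 ]
pegs scene [array([0.6854, 0.2334, 0.124 ]), array([0.6735, 0.0018, 0.124 ])] [0.6794 0.1176 0.124 ]
rim [[0.5188 0.1777 0.095 ]
 [0.5199 0.0921 0.095 ]
 [0.5621 0.1357 0.095 ]
 [0.4775 0.1336 0.095 ]
 [0.5193 0.1346 0.095 ]] c [0.5193 0.1349 0.095 ] [0.5198 0.1346 0.095 ]
rimS [[0.498  0.1707 0.095 ]
 [0.537  0.0949 0.095 ]
 [0.5544 0.1574 0.095 ]
 [0.4825 0.1099 0.095 ]
 [0.5174 0.133  0.095 ]]
handle [array([0.4476, 0.1111, 0.06  ]), array([0.4577, 0.1136, 0.06  ]), array([0.4746, 0.1186, 0.06  ])]
spoon tip (array([0.4952, 0.1904, 0.1291]), np.float64(0.0007404690242754949))
grip (array([0.4966, 0.1833, 0.1228]), np.float64(0.0010446409396735934))
rimcross (array([0.5078, 0.1646, 0.0922]), np.float64(0.0028194639354674846))
spoon mid on z=.1 [0.5077 0.1623 0.1   ] [0.4963 0.1851 0.125 ]
cream0 [0.4336 0.2906 0.021 ]
creamer1 [ 0.4391 -0.3342  0.021 ]
tin [ 0.4321 -0.2431  0.096 ]
cocoa [0.4703 0.3793 0.106 ]
```

Add to h.py:
```python
from scipy.spatial.transform import Rotation as Ro
def frame(yaw_deg,tilt_deg):
    """tool y horizontal at yaw+... : z leans by tilt towards heading yaw from straight down; y = heading-90"""
    a=np.radians(yaw_deg);t=np.radians(tilt_deg)
    z=np.array([np.sin(t)*np.cos(a),np.sin(t)*np.sin(a),-np.cos(t)])
    y=np.array([np.sin(a),-np.cos(a),0]);return np.c_[np.cross(y,z),y,z]
def row(p,R,tag=''):
    from rig import bot, cams, ticket
    s=bot.read_state();R0=np.array(s['tcp_rot']);p0=np.array(s['position'])
    d=R0.T@(np.array(p)-p0);r=Ro.from_matrix(R0.T@R).as_rotvec(degrees=True)
    print(tag,*np.round(d,4),*np.round(r,1))
```

Run:
```python
from h import *
G=np.array([.497,.1835,.122]);R=frame(115,20)
row(G+(.012-.08)*R[:,2],R,'hover');row(G+.012*R[:,2],R,'grasp')
```

```text
hover -0.417 -0.2934 0.0362 -7.8 19.0 43.9
grasp -0.3975 -0.2741 0.1113 -7.8 19.0 43.9
```

The manual's scale: shifts go in shares of 750 mm and turns go in shares of pi rad. Converting my numbers, -0.417 m / 0.75 = -0.556, -0.2934 m / 0.75 = -0.3912, 43.9 degrees / 180 = 0.2439.

Request:
steer_hand(steps=[[[-0.556,-0.3912,0.0483,-0.0433,0.1056,0.2439,0.5],[-0.556,-0.3912,0.0483,-0.0433,0.1056,0.2439,0.5],[-0.556,-0.3912,0.0483,-0.0433,0.1056,0.2439,0.5],[-0.556,-0.3912,0.0483,-0.0433,0.1056,0.2439,0.5],[-0.556,-0.3912,0.0483,-0.0433,0.1056,0.2439,0.5],[-0.556,-0.3912,0.0483,-0.0433,0.1056,0.2439,0.5],[-0.556,-0.3912,0.0483,-0.0433,0.1056,0.2439,0.5],[-0.556,-0.3912,0.0483,-0.0433,0.1056,0.2439,0.5],[-0.556,-0.3912,0.0483,-0.0433,0.1056,0.2439,0.5],[-0.556,-0.3912,0.0483,-0.0433,0.1056,0.2439,0.5],[-0.556,-0.3912,0.0483,-0.0433,0.1056,0.2439,0.5],[-0.556,-0.3912,0.0483,-0.0433,0.1056,0.2439,0.5],[-0.556,-0.3912,0.0483,-0.0433,0.1056,0.2439,0.5],[-0.556,-0.3912,0.0483,-0.0433,0.1056,0.2439,0.5],[-0.556,-0.3912,0.0483,-0.0433,0.1056,0.2439,0.5]]])

```text
time_s: 1.6
position: [0.5059, 0.1645, 0.1865]
tcp_rot: [[-0.398, 0.906, -0.145], [0.851, 0.424, 0.311], [0.343, 0.0, -0.939]]
force: [-0.5, -0.7, -0.1]
opening: 0.499
grasp_force: 0.0
```

Run:
```python
from h import *
from rig import bot, cams, ticket
s=bot.read_state();print(s['time_s'],s['joint_positions'])
c=cams.capture('wrist');cv2.imwrite('pics/w1.png',c['color'][...,::-1]);c['s']=s;pickle.dump(c,open('w1.pkl','wb'))
R0=np.array(s['tcp_rot']);M=np.array(c['mount']);print(np.round(M,3));print(np.round(s['position'],4));print(np.round(R0-frame(115,20),3))
```

```text
1.6 [ -4.33482588  28.9390267   95.43529384  18.95701048  66.95792206
 -38.6481319 ]
[[ 0.002  0.954  0.3    0.083]
 [ 1.    -0.002  0.001  0.   ]
 [ 0.001  0.3   -0.954 -0.161]
 [ 0.     0.     0.     1.   ]]
[0.5059 0.1645 0.1865]
[[-0.001 -0.001 -0.001]
 [-0.001  0.002  0.001]
 [ 0.001  0.     0.   ]]
```

View pics/w1.png

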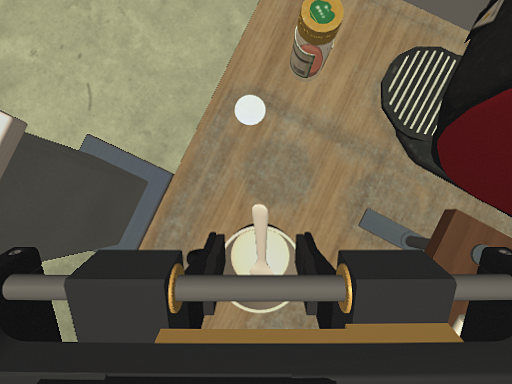

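The wrist view shows the spoon centred between the fingers (tip ≈(260,207), bowl ≈(262,268)), lying in the pads' plane. Position is within a few mm, so I'll grasp.

Run:
```python
from h import *
c=pickle.load(open('w1.pkl','rb'));s=c['s']
T=np.eye(4);T[:3,:3]=s['tcp_rot'];T[:3,3]=s['position'];c['view']=np.linalg.inv(T@np.array(c['mount']))
for v,z in((207,.1285),(215,.121)):print(onz(c,(260,v),z))
G=np.array([.497,.1835,.122]);R=frame(115,20);row(G+.012*R[:,2],R)
```

```text
[0.49465398 0.18902957 0.1285    ]
[0.49748299 0.18302051 0.121     ]
 -0.0023 -0.0002 0.0799 0.0 -0.0 0.1
```

Scaled: 0.08 m / 0.75 = 0.1067, 0.07 m / 0.75 = 0.0933.

Request:
steer_hand(steps=[[[-0.0013,0,0.0533,0,0,0,0.5],[-0.0027,0,0.0933,0,0,0,0.5],[-0.0027,0,0.1067,0,0,0,0.5],[-0.0027,0,0.1067,0,0,0,0.5],[-0.0027,0,0.1067,0,0,0,0.0],[-0.0027,0,0.1067,0,0,0,0.0],[-0.0027,0,0.1067,0,0,0,0.0],[-0.0027,0,0.1067,0,0,0,0.0],[-0.0027,0,0.1067,0,0,0,0.0],[-0.0027,0,0.1067,0,0,0,0.0],[-0.0027,0,0.1067,0,0,0,0.0]]])

```text
time_s: 2.75
position: [0.4968, 0.1861, 0.1108]
tcp_rot: [[-0.397, 0.907, -0.143], [0.852, 0.422, 0.311], [0.342, 0.002, -0.94]]
force: [0.7, -0.0, 1.6]
opening: 0.129
grasp_force: 30.0
```

Run:
```python
from h import *
from rig import bot, cams, ticket
p=np.array(bot.read_state()['position']);R=frame(115,20)
h=np.array([np.cos(2.007),np.sin(2.007),0])
for u in(.03,.08,.15):row(p+[0,0,u]+.3*min(u,.1)*h,R,u)
```

```text
0.03 0.0187 0.0 -0.0251 0.1 -0.0 -0.0
0.08 0.0499 0.0001 -0.067 0.1 -0.0 -0.0
0.15 0.0795 0.0002 -0.1307 0.1 -0.0 -0.0
```

Scaled: -0.131 m / 0.75 = -0.1747, -0.117 m / 0.75 = -0.156.

Request:
steer_hand(steps=[[[0.008,0,-0.0107,0,0,0,0],[0.016,0,-0.0227,0,0,0,0],[0.0253,0,-0.0333,0,0,0,0],[0.04,0,-0.0533,0,0,0,0],[0.0533,0,-0.072,0,0,0,0],[0.0667,0,-0.0893,0,0,0,0],[0.08,0,-0.1133,0,0,0,0],[0.0907,0,-0.1333,0,0,0,0],[0.1,0,-0.156,0,0,0,0],[0.106,0,-0.1747,0,0,0,0],[0.106,0,-0.1747,0,0,0,0]]])

```text
time_s: 3.85
position: [0.4848, 0.2137, 0.2635]
tcp_rot: [[-0.399, 0.906, -0.139], [0.851, 0.422, 0.311], [0.341, 0.006, -0.94]]
force: [-0.3, -0.4, -0.4]
opening: 0.133
grasp_force: 30.0
```

Run:
```python
from rig import bot, cams, ticket
import cv2,numpy as np
a=cams.capture('top')['color'][130:270,150:300,::-1];b=cams.capture('scene')['color'][100:240,170:320,::-1]
cv2.imwrite('pics/l.png',cv2.resize(np.hstack([a,b]),(800,373)))
```

```text
(no output)
```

View pics/l.png

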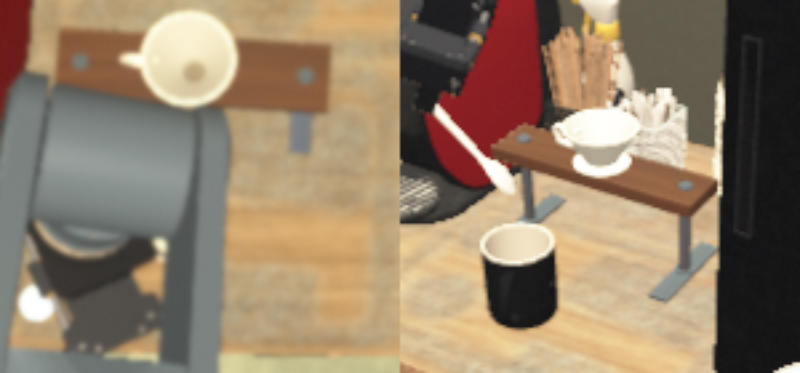

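Spoon is out (right panel, from (440,105) to (510,190)) and the mug is unmoved. Now carry it right and lay it.

Run:
```python
from h import *
R=frame(135,-29);G=np.array([.445,-.045,0])
for z in(.18,.021):row(G+[0,0,z]+.012*R[:,2],R,z)
```

```text
0.18 -0.2412 -0.1421 0.0095 -1.5 -48.5 -20.6
0.021 -0.2956 -0.1424 0.1589 -1.5 -48.5 -20.6
```

Scaled: -0.241 m / 0.75 = -0.3213, -0.142 m / 0.75 = -0.1893, -48.5 degrees / 180 = -0.2694.

Request:
steer_hand(steps=[[[-0.3213,-0.1893,0.0133,-0.0083,-0.2694,-0.1144,0],[-0.3213,-0.1893,0.0133,-0.0083,-0.2694,-0.1144,0],[-0.3213,-0.1893,0.0133,-0.0083,-0.2694,-0.1144,0],[-0.3213,-0.1893,0.0133,-0.0083,-0.2694,-0.1144,0],[-0.3213,-0.1893,0.0133,-0.0083,-0.2694,-0.1144,0],[-0.3213,-0.1893,0.0133,-0.0083,-0.2694,-0.1144,0],[-0.3213,-0.1893,0.0133,-0.0083,-0.2694,-0.1144,0],[-0.3213,-0.1893,0.0133,-0.0083,-0.2694,-0.1144,0],[-0.3213,-0.1893,0.0133,-0.0083,-0.2694,-0.1144,0],[-0.3213,-0.1893,0.0133,-0.0083,-0.2694,-0.1144,0],[-0.3213,-0.1893,0.0133,-0.0083,-0.2694,-0.1144,0],[-0.3213,-0.1893,0.0133,-0.0083,-0.2694,-0.1144,0]]])

```text
time_s: 5.15
position: [0.4479, -0.0471, 0.1676]
tcp_rot: [[-0.622, 0.705, 0.341], [0.618, 0.709, -0.34], [-0.481, -0.001, -0.877]]
force: [-3.1, 6.5, 1.0]
opening: 0.063
grasp_force: 28.9
```

Run:
```python
from h import *
from rig import bot, cams, ticket
R=frame(135,-29);G=np.array([.445,-.045,0])
print(bot.read_state()['joint_positions'])
for z in(.18,.06,.024):row(G+[0,0,z]+.012*R[:,2],R,z)
```

```text
[ -9.21680589  20.65365478 125.57055703 -59.89929266  18.92284907
   0.62603255]
0.18 -0.0029 -0.0006 -0.0006 0.0 -0.2 0.2
0.06 0.0548 -0.0006 0.1046 0.0 -0.2 0.2
0.024 0.0721 -0.0005 0.1362 0.0 -0.2 0.2
```

The opening changed (11 → 5.5 mm), so the spoon may have twisted or something touched. I'll look.

Run:
```python
from rig import bot, cams, ticket
import cv2,numpy as np
a=cams.capture('top')['color'][130:280,180:380,::-1];b=cams.capture('scene')['color'][120:320,150:350,::-1]
w=cams.capture('wrist')['color'][...,::-1]
L=np.vstack([cv2.resize(a,(400,300)),cv2.resize(b,(400,300))])
cv2.imwrite('pics/m.png',np.hstack([L,cv2.resize(w[:,56:456],(400,600))]))
```

```text
(no output)
```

View pics/m.png

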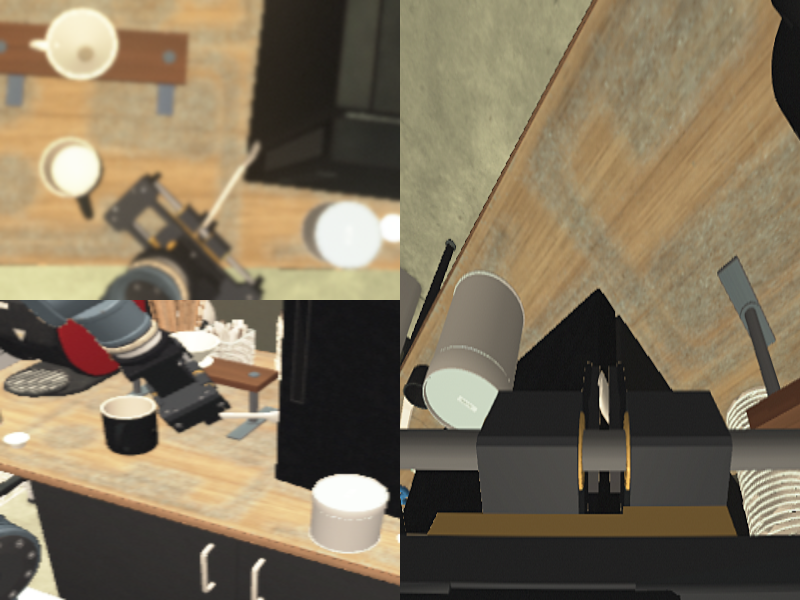

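The spoon (top inset, from (205,230) to (258,145)) is pressing against the fridge's front-left corner and has twisted in the grip. I'll work out the geometry and back off leftwards.

Run:
```python
from h import *
from rig import bot, cams, ticket
d=pickle.load(open('cap0.pkl','rb'));T,S=d['top'],d['scene']
print('fridge base corner',onz(S,(290,241),0),onz(T,(304,221.5),0))
for z in(.14,.17,.2):print(z,onz(T,(309,202.5),z),onz(T,(282.5,245),z))
s=bot.read_state();R=frame(135,-29);p=np.array(s['position'])
print(s['force'],s['opening'])
row(p+[-.01,.05,0],R,'retreat')
```

```text
fridge base corner [ 0.51827128 -0.11860119  0.        ] [ 0.50265327 -0.12479915  0.        ]
0.14 [ 0.54853448 -0.11833969  0.14      ] [ 0.43624814 -0.04881083  0.14      ]
0.17 [ 0.54594986 -0.11367528  0.17      ] [ 0.4373143  -0.04640702  0.17      ]
0.2 [ 0.54336525 -0.10901088  0.2       ] [ 0.43838046 -0.04400322  0.2       ]
[-1.76146623  6.52222286  0.19855123] 0.05985447305833885
retreat 0.0371 0.0284 -0.0204 0.1 -0.2 0.2
```

Scaled: 0.037 m / 0.75 = 0.0493, 0.025 m / 0.75 = 0.0333.

Request:
steer_hand(steps=[[[0.016,0.012,-0.0093,0,0,0,0],[0.0333,0.0253,-0.0187,0,0,0,0],[0.0493,0.0373,-0.0267,0,0,0,0],[0.0493,0.0373,-0.0267,0,0,0,0]]])

```text
time_s: 5.7
position: [0.4386, 0.0019, 0.1678]
tcp_rot: [[-0.621, 0.706, 0.341], [0.617, 0.708, -0.342], [-0.483, -0.002, -0.876]]
force: [0.9, 0.1, -0.1]
opening: 0.042
grasp_force: 30.0
```

Run:
```python
from h import *
R=frame(160,-29);G=np.array([.43,-.045,0])
for z in(.18,.1,.024):row(G+[0,0,z]+.012*R[:,2],R,z)
```

```text
0.18 -0.0291 -0.0369 0.0142 -12.2 -0.1 -21.7
0.1 0.0095 -0.0367 0.0843 -12.2 -0.1 -21.7
0.024 0.0463 -0.0365 0.1508 -12.2 -0.1 -21.7
```

Force is zero again. I'll yaw in place first, then go down part-way and check reach and spoon position.

Scaled: 0.084 m / 0.75 = 0.112, 0.049 m / 0.75 = 0.0653, -21.7 degrees / 180 = -0.1206.

Request:
steer_hand(steps=[[[-0.0067,-0.0067,0.004,-0.0222,0,-0.0389,0],[-0.02,-0.0267,0.0093,-0.0444,0,-0.0806,0],[-0.0387,-0.0493,0.0187,-0.0678,0,-0.1206,0],[-0.0387,-0.0493,0.0187,-0.0678,0,-0.1206,0],[-0.0133,-0.0493,0.0653,-0.0678,0,-0.1206,0],[0.0127,-0.0493,0.112,-0.0678,0,-0.1206,0],[0.0127,-0.0493,0.112,-0.0678,0,-0.1206,0]]])

```text
time_s: 6.4
position: [0.4566, -0.0493, 0.1308]
tcp_rot: [[-0.845, 0.346, 0.407], [0.312, 0.938, -0.15], [-0.434, 0.0, -0.901]]
force: [-0.7, -0.1, 0.5]
opening: 0.036
grasp_force: 30.0
```

Run:
```python
from h import *
from rig import bot, cams, ticket
s=bot.read_state();print(s['joint_positions'])
R=frame(160,-29);G=np.array([.43,-.045,0])
for z in(.1,.024):row(G+[0,0,z]+.012*R[:,2],R,z)
T=cams.capture('top');S=cams.capture('scene');w=cams.capture('wrist');pickle.dump((T,S,w,s),open('c2.pkl','wb'))
a=T['color'][150:280,200:340,::-1];b=S['color'][140:290,200:340,::-1]
ww=cv2.resize(w['color'][...,::-1][:,56:456],(400,560))
cv2.imwrite('pics/n.png',np.hstack([np.vstack([cv2.resize(a,(400,280)),cv2.resize(b,(400,280))]),ww]))
```

```text
[-2.01266665e+01  2.47107644e+01  1.29559667e+02 -8.18081989e+01
  3.81837452e-02 -8.05692316e+00]
0.1 0.0365 -0.0051 0.0282 -0.1 -3.3 -0.2
0.024 0.0694 -0.0052 0.0967 -0.1 -3.3 -0.2
```

View pics/n.png

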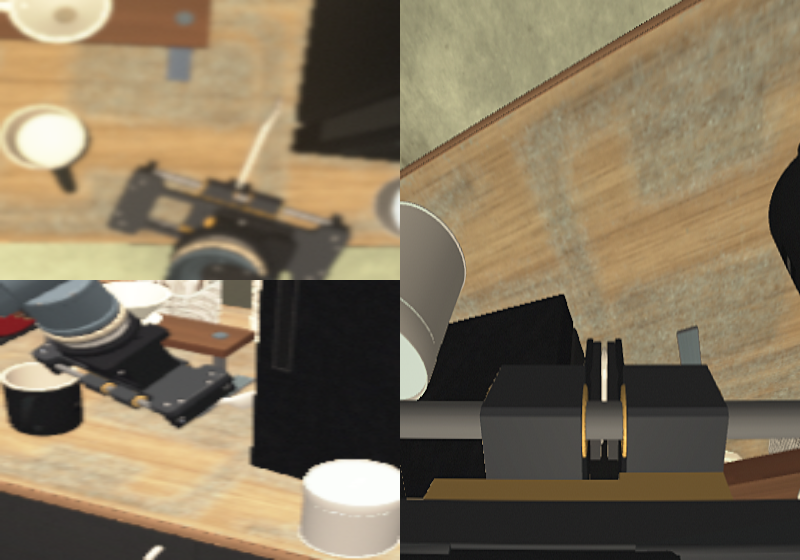

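The spoon (top inset (243,183)→(280,103)) is free of the fridge and points away from the robot between the mug and the fridge. The arm is at a wrist limit (j4 −82, j5 0), so I'll lay it with less lean and a bit further out.

Run:
```python
from h import *
T,S,w,s=pickle.load(open('c2.pkl','rb'))
print(tri(T,(297.5,198),S,(288,200)),[onz(T,(297.5,198),z) for z in(.08,.12)])
R=frame(160,-18);G=np.array([.452,-.045,0])
for z in(.13,.06,.04,.028):row(G+[0,0,z]+.012*R[:,2],R,z)
```

```text
(array([ 0.56240324, -0.09039429,  0.10729871]), np.float64(0.0035959283746595547)) [array([ 0.56601223, -0.09531255,  0.08      ]), array([ 0.56206507, -0.09041036,  0.12      ])]
0.13 0.0055 0.0023 0.0113 -0.1 7.7 -0.1
0.06 0.0359 0.0024 0.0744 -0.1 7.7 -0.1
0.04 0.0445 0.0024 0.0924 -0.1 7.7 -0.1
0.028 0.0497 0.0024 0.1032 -0.1 7.7 -0.1
```

Scaled: 0.074 m / 0.75 = 0.0987, 0.066 m / 0.75 = 0.088, 7.7 degrees / 180 = 0.0428.

Request:
steer_hand(steps=[[[0.0073,0.0027,0.0147,0,0.0428,0,0],[0.02,0.0027,0.0413,0,0.0428,0,0],[0.0333,0.0027,0.0693,0,0.0428,0,0],[0.0427,0.0027,0.088,0,0.0428,0,0],[0.048,0.0027,0.0987,0,0.0428,0,0],[0.048,0.0027,0.0987,0,0.0428,0,0]]])

```text
time_s: 7.15
position: [0.4582, -0.0475, 0.0528]
tcp_rot: [[-0.894, 0.343, 0.287], [0.327, 0.939, -0.104], [-0.305, 0.001, -0.952]]
force: [1.1, 0.1, 1.0]
opening: 0.038
grasp_force: 30.0
```

Run:
```python
from h import *
from rig import bot, cams, ticket
print(bot.read_state()['joint_positions'])
T=cams.capture('top');S=cams.capture('scene')
for c,n in((T,'top'),(S,'scene')):
    hsv=cv2.cvtColor(c['color'],cv2.COLOR_RGB2HSV);m=((hsv[...,1]<60)&(hsv[...,2]>170)).astype(np.uint8)
    x0,y0,x1,y1=(270,170,320,250) if n=='top' else (230,160,320,300)
    k,l,st,ce=cv2.connectedComponentsWithStats(m[y0:y1,x0:x1])
    for i in range(1,k):
        if st[i,4]>6:print(n,st[i]+[x0,y0,0,0,0])
```

```text
[-1.98492806e+01  3.57151546e+01  1.26532304e+02 -5.71984856e+01
  1.50121200e-02 -3.25628373e+01]
top [283 208   8  20  33]
top [297 241  11   5  14]
scene [247 160  10   6  40]
scene [267 160  10   3  20]
scene [287 160   4   8  21]
scene [230 162  13   9  49]
scene [247 180   5   6  10]
scene [239 187   7   3   7]
scene [238 187  14   8  16]
scene [279 222  10   9  61]
scene [304 236  16  53 670]
scene [250 282   7  18  52]
scene [276 292   7   8  28]
```

Run:
```python
from h import *
d=pickle.load(open('cap0.pkl','rb'));T,S=d['top'],d['scene']
print(tri(T,(290,208.5),S,(288,224)),onz(T,(290,208.5),.02))
```

```text
(array([ 0.54437369, -0.0881042 ,  0.03109511]), np.float64(0.020257037601773477)) [ 0.54015661 -0.08031755  0.02      ]
```

Request:
steer_hand(steps=[[[0.0027,0,0.0067,0,0,0,0],[0.004,0,0.0133,0,0,0,0],[0.004,0,0.0133,0,0,0,0]]])

```text
time_s: 7.55
position: [0.461, -0.0482, 0.0461]
tcp_rot: [[-0.896, 0.344, 0.28], [0.329, 0.939, -0.101], [-0.298, 0.001, -0.955]]
force: [-1.4, 1.0, 2.0]
opening: 0.037
grasp_force: 30.0
```

Scaled: 0.012 m / 0.75 = 0.016, 0.006 m / 0.75 = 0.008.

Request:
steer_hand(steps=[[[0.0027,0,0.008,0,0,0,0],[0.0053,0,0.016,0,0,0,0],[0.0053,0,0.016,0,0,0,0],[0.0053,0,0.016,0,0,0,0]]])

```text
time_s: 7.95
position: [0.465, -0.0488, 0.0382]
tcp_rot: [[-0.898, 0.344, 0.273], [0.33, 0.939, -0.098], [-0.29, 0.002, -0.957]]
force: [-0.2, 0.2, 1.6]
opening: 0.038
grasp_force: 30.0
```

Scaled: 0.012 m / 0.75 = 0.016, 0.005 m / 0.75 = 0.0067.

Request:
steer_hand(steps=[[[0.0027,0,0.0067,0,0,0,0],[0.0053,0,0.016,0,0,0,0],[0.0053,0,0.016,0,0,0,0],[0.0053,0,0.016,0,0,0,0]]])

```text
time_s: 8.35
position: [0.4681, -0.049, 0.0301]
tcp_rot: [[-0.901, 0.344, 0.266], [0.331, 0.939, -0.095], [-0.282, 0.002, -0.959]]
force: [0.2, -0.8, 1.2]
opening: 0.036
grasp_force: 30.0
```

Request:
steer_hand(steps=[[[0,0,0,0,0,0,0.2],[0,0,0,0,0,0,0.4],[0,0,0,0,0,0,0.6],[0,0,0,0,0,0,0.6],[0,0,0,0,0,0,0.6],[0,0,0,0,0,0,0.6]]])

```text
time_s: 8.95
position: [0.4675, -0.0489, 0.0302]
tcp_rot: [[-0.901, 0.344, 0.265], [0.331, 0.939, -0.095], [-0.282, 0.002, -0.96]]
force: [0.5, -0.4, -0.1]
opening: 0.502
grasp_force: 0.0
```

Run:
```python
from h import *
from rig import bot, cams, ticket
s=bot.read_state();R=np.array(s['tcp_rot']);row(np.array(s['position'])+[.0,0,.14],frame(163,-8),'up')
```

```text
up -0.0394 0.0003 -0.1343 -0.6 8.4 -3.1
```

Scaled: -0.134 m / 0.75 = -0.1787, -0.085 m / 0.75 = -0.1133, 8.4 degrees / 180 = 0.0467.

Request:
steer_hand(steps=[[[-0.016,0,-0.0533,0,0,0,0.6],[-0.0333,0,-0.1133,0,0.0167,0,0.6],[-0.052,0,-0.1787,-0.0033,0.0467,-0.0172,0.6],[-0.052,0,-0.1787,-0.0033,0.0467,-0.0172,0.6]]])

```text
time_s: 9.35
position: [0.4618, -0.0838, 0.08]
tcp_rot: [[-0.921, 0.35, 0.173], [0.323, 0.932, -0.163], [-0.219, -0.094, -0.971]]
force: [-0.3, -1.5, -0.2]
opening: 0.6
grasp_force: 0.0
```

Run:
```python
from h import *
from rig import bot, cams, ticket
s=bot.read_state();print(s['joint_positions'])
T=cams.capture('top');S=cams.capture('scene');w=cams.capture('wrist');pickle.dump((T,S,w,s),open('c3.pkl','wb'))
a=T['color'][150:280,190:330,::-1];b=S['color'][140:290,190:330,::-1]
ww=cv2.resize(w['color'][...,::-1][:,56:456],(400,560))
cv2.imwrite('pics/o.png',np.hstack([np.vstack([cv2.resize(a,(400,280)),cv2.resize(b,(400,280))]),ww]))
```

```text
[-20.45141825  31.55603078 119.86357818 -18.73267588  16.68532468
 -73.07864486]
```

View pics/o.png

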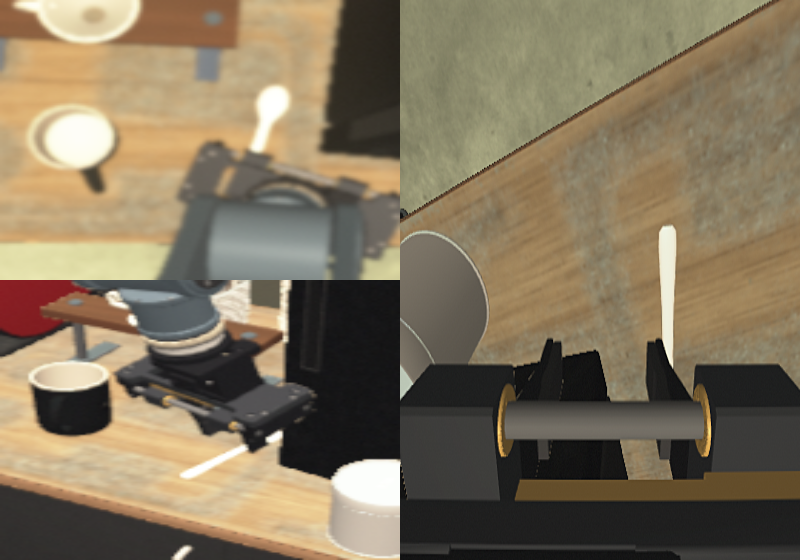

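Picture 9: the spoon lies flat on the table (scene inset (185,475) to the bowl, top inset (272,100)), with the mug untouched. The wrist has sideways offset and tight limits, so I'll fit a kinematic model from logged poses to plan a reachable grasp.

Create kin.py:
```python
import numpy as np
from scipy.optimize import least_squares
from scipy.spatial.transform import Rotation as Ro
LO=np.array([-176.69,-43.24,12.49,-82,0,-163.58]);HI=np.array([176.69,126.21,139.97,262,151.66,163.58])
D=[([59.101,30.224,82.088,0,67.689,-10.227],[.2202,.5841,.2216],[[-.9356,.353,-.0011],[.353,.9356,-.0019],[.0004,-.0021,-1]]),
([-4.335,28.939,95.435,18.957,66.958,-38.648],[.5059,.1645,.1865],[[-.398,.906,-.145],[.851,.424,.311],[.343,0,-.939]]),
([-9.217,20.654,125.57,-59.9,18.923,.626],[.4479,-.0471,.1676],[[-.622,.705,.341],[.618,.709,-.34],[-.481,-.001,-.877]]),
([-20.127,24.711,129.56,-81.808,.038,-8.057],[.4566,-.0493,.1308],[[-.845,.346,.407],[.312,.938,-.15],[-.434,0,-.901]]),
([-19.849,35.715,126.53,-57.199,.015,-32.563],[.4582,-.0475,.0528],[[-.894,.343,.287],[.327,.939,-.104],[-.305,.001,-.952]]),
([-20.451,31.556,119.864,-18.733,16.685,-73.079],[.4618,-.0838,.08],[[-.921,.35,.173],[.323,.932,-.163],[-.219,-.094,-.971]])]
rz=lambda a:Ro.from_euler('z',a,degrees=True).as_matrix();ry=lambda a:Ro.from_euler('y',a,degrees=True).as_matrix()
def fk(q,k):
    R=rz(q[0]);p=R@[k[0],0,k[1]];R=R@ry(q[1]);p=p+R@[0,0,k[2]];R=R@ry(q[2]);p=p+R@[k[3],0,k[4]]
    R=R@rz(q[3])@ry(q[4]);p=p+R@[0,k[5],0];R=R@rz(q[5]);return p+R@[0,0,k[6]],R@rz(k[7])
def fit():
    f=lambda k:np.concatenate([np.r_[fk(q,k)[0]-p,.1*(fk(q,k)[1]-np.array(R)).ravel()] for q,p,R in D])
    r=least_squares(f,[0,.2,.3,0,.3,.1,.25,0],x_scale=[.1]*7+[90]);return r.x,np.abs(r.fun).max()
def ik(p,R,k,q0):
    f=lambda q:np.r_[fk(q,k)[0]-p,.3*(fk(q,k)[1]-R).ravel(),1e-5*(q-q0)]
    r=least_squares(f,np.clip(q0,LO+.1,HI-.1),bounds=(LO,HI),x_scale=50.);return r.x,np.linalg.norm(r.fun[:12])
```

Run:
```python
from kin import *
np.set_printoptions(precision=4,suppress=True)
k,e=fit();print(k,e)
for q,p,R in D:print(fk(q,k)[0]-p,np.abs(fk(q,k)[1]-R).max())
np.save('k.npy',k)
```

```text
[ 0.1542  0.2496  0.4877  0.0732  0.2415  0.1189  0.3095 89.9972] 0.08132355889403005
[-0.0165 -0.0122 -0.0195] 0.002082824155370454
[0.026  0.0008 0.0343] 0.0005174575075011512
[-0.0228 -0.0494 -0.0316] 0.0004741207849270901
[-0.0515 -0.0813 -0.0175] 0.000410147035273209
[-0.0206 -0.042   0.0152] 0.000428602453166782
[ 0.0315 -0.0104  0.0192] 0.00042385312292181343
```

Run:
```python
from kin import *
np.set_printoptions(precision=4,suppress=True)
A=[];b=[]
for q,p,R in D:
    R1=rz(q[0]);R2=R1@ry(q[1]);R3=R2@ry(q[2]);R4=R3@rz(q[3]);R5=R4@ry(q[4]);R6=R5@rz(q[5])
    A.append(np.c_[R1[:,0],R1[:,2],R2[:,0],R2[:,2],R3,R4[:,:2],R5,]);b.append(p)
A=np.vstack(A);b=np.hstack(b)
for lam in(1e-3,1e-2):
    x=np.linalg.lstsq(np.r_[A,lam*np.eye(A.shape[1])],np.r_[b,np.zeros(A.shape[1])],rcond=None)[0]
    print(x,np.abs(A@x-b).max())
import itertools
names='x1 z1 x2 z2 x3 y3 z3 x4 y4 x5 y5 z5'.split();n=len(names)
res=[]
for m in(5,6,7):
  for c in itertools.combinations(range(n),m):
    y=np.linalg.lstsq(A[:,c],b,rcond=None)[0];res.append((np.abs(A[:,c]@y-b).max(),[names[i] for i in c],y))
  res.sort(key=lambda t:t[0]);print(m,*res[:3],sep='\n')
```

```text
[-0.0001  0.2749  0.003   0.5869  0.1149  0.1105  0.3895 -0.0007  0.0003
  0.0005  0.0003  0.3054] 0.00027324304604414706
[-0.      0.2748  0.0028  0.5853  0.1134  0.1104  0.3892  0.      0.0003
 -0.0002  0.0003  0.3047] 0.0002753387612303218
5
(np.float64(0.029684794333843467), ['z2', 'y3', 'z3', 'x4', 'z5'], array([0.6097, 0.1276, 0.3167, 0.0414, 0.1478]))
(np.float64(0.0319736787668925), ['z2', 'x3', 'y3', 'z3', 'z5'], array([0.6936, 0.0825, 0.1097, 0.3032, 0.2059]))
(np.float64(0.03511561821525078), ['z2', 'y3', 'z3', 'y4', 'z5'], array([0.6125, 0.0937, 0.2826, 0.0234, 0.193 ]))
6
(np.float64(0.00043751524236371186), ['z1', 'z2', 'x3', 'y3', 'z3', 'z5'], array([0.2725, 0.5888, 0.114 , 0.111 , 0.3907, 0.3054]))
(np.float64(0.02569323508255056), ['z2', 'x3', 'y3', 'z3', 'x5', 'z5'], array([0.7233, 0.0959, 0.1233, 0.3282, 0.0288, 0.2034]))
(np.float64(0.02657608356120627), ['z2', 'x3', 'y3', 'z3', 'x4', 'z5'], array([0.6675, 0.0519, 0.1212, 0.3146, 0.0263, 0.1786]))
7
(np.float64(0.00035670602343174096), ['x1', 'z1', 'z2', 'x3', 'y3', 'z3', 'z5'], array([0.001 , 0.2733, 0.5873, 0.114 , 0.111 , 0.3904, 0.3051]))
(np.float64(0.0003818477640034623), ['z1', 'x2', 'z2', 'x3', 'y3', 'z3', 'z5'], array([0.2739, 0.0014, 0.5871, 0.114 , 0.111 , 0.3903, 0.3049]))
(np.float64(0.0004322491233600123), ['z1', 'z2', 'x3', 'y3', 'z3', 'y5', 'z5'], array([0.2724, 0.5889, 0.114 , 0.1109, 0.3906, 0.0001, 0.3054]))
```

Good: a spherical-wrist model with shoulder offset fits to 0.4 mm. Now scan lean/heading for the grasp and end poses.

Create kin2.py:
```python
from kin import *
from kin import rz,ry
def fk(q,k=None):
    R=rz(q[0]);p=np.array([0,0,.2725]);R=R@ry(q[1]);p=p+R@[0,0,.5888];R=R@ry(q[2]);p=p+R@[.114,.111,.3907]
    R=R@rz(q[3])@ry(q[4]);p=p+R@[0,0,.3054];return p,R@rz(q[5]+90)
def ik(p,R,q0):
    f=lambda q:np.r_[fk(q)[0]-p,.3*(fk(q)[1]-R).ravel()]
    r=least_squares(f,np.clip(q0,LO+.1,HI-.1),bounds=(LO,HI),x_scale=50.);return r.x,np.linalg.norm(r.fun)
```

Run:
```python
from kin2 import *;from h import frame
np.set_printoptions(precision=1,suppress=True)
for q,p,R in D[:2]:print(np.abs(fk(q)[1]-np.array(R)).max())
ax=np.array([.5195,.1345,0]);st=np.array([.677,.117,0])
rng=np.random.default_rng(0)
seeds=[np.array([a,30,115,b,c,d]) for a in(-10,10) for b in(-40,0,60,180) for c in(10,40) for d in(-120,0,120)]
for lean in(20,25,30):
  for yaw in(3,18):
    for flip in(0,1):
      for nm,H in(('start',ax-.072*np.array([np.cos(.33),np.sin(.33),0])+[0,0,.06]),('high',ax-.072*np.array([np.cos(.33),np.sin(.33),0])+[0,0,.13]),('end',st-.072*np.array([.999,-.044,0])+[0,0,.06])):
        y=yaw if nm!='end' else -2.5
        R=frame(y,lean) if not flip else frame(y+180,-lean)
        S=[ik(H+.016*R[:,2],R,s) for s in seeds]
        ok=[s[0] for s in S if s[1]<1e-3]
        u=[]
        for q in ok:
            if not any(np.abs(q-v).max()<2 for v in u):u.append(q)
        print(lean,yaw,flip,nm,'best %.3f'%min(s[1] for s in S),*u)
```

```text
0.00208282400452932
0.0004733815023624244
20 3 0 start best 0.000 [ -0.8  37.6 127.3 165.    5.1 -78.7]
20 3 0 high best 0.000 [ -0.8  26.5 124.7   8.5   8.9  78. ]
20 3 0 end best 0.000 [  1.5  40.7 105.1  -5.6  14.3  99.2]
20 3 1 start best 0.000 [ -0.8  37.6 127.3 165.    5.1 101.3]
20 3 1 high best 0.000 [  -0.8   26.5  124.7    8.5    8.9 -102. ]
20 3 1 end best 0.000 [  1.5  40.7 105.1  -5.6  14.3 -80.8]
20 18 0 start best 0.000 [ -4.9  37.6 127.6 115.9   8.5 -47.8]
20 18 0 high best 0.000 [ -4.9  26.5 125.   37.7  12.6  31.3]
20 18 0 end best 0.000 [  1.5  40.7 105.1  -5.6  14.3  99.2]
20 18 1 start best 0.000 [ -4.9  37.6 127.6 115.9   8.5 132.2]
20 18 1 high best 0.000 [  -4.9   26.5  125.    37.7   12.6 -148.7]
20 18 1 end best 0.000 [  1.5  40.7 105.1  -5.6  14.3 -80.8]
25 3 0 start best 0.000 [ -1.1  39.6 130.9 173.5  15.5 -87.5]
25 3 0 high best 0.000 [ -1.1  27.4 128.4 112.3   1.9 -26. ]
25 3 0 end best 0.000 [  1.7  41.  108.5 -17.8   5.8 111.5]
25 3 1 start best 0.000 [ -1.1  39.6 130.9 173.5  15.5  92.5]
25 3 1 high best 0.000 [ -1.1  27.4 128.4 112.3   1.9 154. ]
25
[... 479 characters left out ...]
 27.  -89.5]
30 3 0 high best 0.000 [ -1.4  29.1 132.1 168.7  11.3 -82.7]
30 3 0 end best 0.000 [   1.9   41.8  111.7  212.3    4.1 -118.4]
30 3 1 start best 0.000 [ -1.4  42.5 134.5 175.2  27.   90.5]
30 3 1 high best 0.000 [ -1.4  29.1 132.1 168.7  11.3  97.3]
30 3 1 end best 0.000 [  1.9  41.8 111.7 212.3   4.1  61.6]
30 18 0 start best 0.000 [ -8.3  42.6 135.  151.8  27.9 -87.8]
30 18 0 high best 0.000 [ -8.3  29.  132.6 124.4  15.6 -58.6]
30 18 0 end best 0.000 [   1.9   41.8  111.7  212.3    4.1 -118.4]
30 18 1 start best 0.000 [ -8.3  42.6 135.  151.8  27.9  92.2]
30 18 1 high best 0.000 [ -8.3  29.  132.6 124.4  15.6 121.4]
30 18 1 end best 0.000 [  1.9  41.8 111.7 212.3   4.1  61.6]
```

Run:
```python
from kin2 import *;from h import frame
np.set_printoptions(precision=1,suppress=True)
q=np.array([-20.45,31.56,119.86,-18.7,16.7,-73.1])
ax=np.array([.5195,.1345,0]);st=np.array([.677,.117,0])
H0=ax-.072*np.array([np.cos(.325),np.sin(.325),0]);TC=lambda H,h,l:(H+.016*frame(h,l)[:,2],frame(h,l))
q=np.array([-3,25,115,10,30,70.])
for h,l,z in((18.6,5,.17),(18.6,10,.17),(18.6,15,.17),(18.6,20,.17),(18.6,25,.17),(18.6,29,.17),(18.6,33,.17),(18.6,33,.13),(18.6,33,.09),(18.6,33,.06)):
    q,e=ik(*TC(H0+[0,0,z],h,l),q);print(h,l,z,q,'%.4f'%e)
for he in(-2.5,5):
  for l in(33,):
    qq=q.copy()
    for s in np.linspace(0.2,1,5):
        h=18.6+s*(he-18.6);a=np.radians(h);c=ax+s*(st-ax)
        qq,e=ik(*TC(c-.072*np.array([np.cos(a),np.sin(a),0])+[0,0,.06],h,l),qq);print(he,s,qq,'%.4f'%e)
```

```text
18.6 5 0.17 [ -1.   22.9 112.    2.6  40.4  68.5] 0.0000
18.6 10 0.17 [ -2.2  21.8 115.5   6.4  33.5  64.1] 0.0000
18.6 15 0.17 [ -3.6  21.  119.1  12.6  26.6  57.2] 0.0000
18.6 20 0.17 [ -5.   20.6 122.7  23.9  19.8  45. ] 0.0000
18.6 25 0.17 [ -6.7  20.9 126.5  47.1  14.3  20.6] 0.0000
18.6 29 0.17 [ -8.1  21.5 129.5  78.4  12.9 -11.9] 0.0000
18.6 33 0.17 [ -9.7  22.8 132.6 108.5  15.8 -43.4] 0.0000
18.6 33 0.13 [ -9.7  30.6 134.9 134.5  21.2 -70.8] 0.0000
18.6 33 0.09 [ -9.7  38.8 136.5 147.8  28.9 -85.4] 0.0000
18.6 33 0.06 [ -9.7  45.  137.2 153.3  35.  -91.9] 0.0000
-2.5 0.2 [ -6.6  43.4 132.6 156.6  29.3 -87.1] 0.0000
-2.5 0.4 [ -3.9  42.5 128.  160.9  23.9 -84.3] 0.0000
-2.5 0.6000000000000001 [ -1.6  42.1 123.3 167.1  18.6 -84.1] 0.0000
-2.5 0.8 [  0.4  42.1 118.5 176.9  13.7 -88.1] 0.0000
-2.5 1.0 [   2.    42.6  113.6  195.3    9.4 -101.3] 0.0000
5 0.2 [ -7.6  43.4 132.6 153.7  29.3 -86.7] 0.0000
5 0.4 [ -5.8  42.5 128.  154.4  24.2 -82.5] 0.0000
5 0.6000000000000001 [ -4.3  42.1 123.6 155.5  19.4 -79.1] 0.0000
5 0.8 [ -2.9  42.1 119.1 156.9  14.9 -76.6] 0.0000
5 1.0 [ -1.8  42.5 114.6 159.3  10.5 -75.3] 0.0000
```

Run:
```python
from h import *
row([.462,-.06,.15],np.array(__import__('rig').bot.read_state()['tcp_rot']),'up')
row([.455,.06,.23],frame(18.6,5),'A')
```

```text
up -0.0056 0.0162 -0.0714 0.0 0.0 0.0
A 0.0217 0.1178 -0.1702 7.7 14.6 141.1
```

The manual's scale: shifts go in shares of 750 mm and turns go in shares of pi rad. Converting my numbers, -0.17 m / 0.75 = -0.2267, 0.118 m / 0.75 = 0.1573.

Request:
steer_hand(steps=[[[-0.008,0.0213,-0.0947,0,0,0,0.6],[-0.008,0.0213,-0.0947,0,0,0,0.6],[-0.008,0.0213,-0.0947,0,0,0,0.6],[0.0293,0.1573,-0.2267,0,0,0,0.6],[0.0293,0.1573,-0.2267,0,0,0,0.6],[0.0293,0.1573,-0.2267,0,0,0,0.6],[0.0293,0.1573,-0.2267,0,0,0,0.6],[0.0293,0.1573,-0.2267,0,0,0,0.6]]])

```text
time_s: 10.3
position: [0.4531, 0.0608, 0.2279]
tcp_rot: [[-0.92, 0.349, 0.176], [0.322, 0.932, -0.167], [-0.222, -0.097, -0.97]]
force: [-0.1, 0.2, -0.5]
opening: 0.601
grasp_force: 0.0
```

Run:
```python
from h import *
from rig import bot, cams, ticket
print(bot.read_state()['joint_positions']);row([.455,.06,.23],frame(18.6,5),'A')
```

```text
[ 1.01765094e-01  1.43660506e+01  1.10957062e+02 -1.36031931e+01
  4.52231892e+01 -6.11732315e+01]
A -0.0025 -0.0003 -0.0016 7.3 14.6 141.3
```

Scaled: 141.3 degrees / 180 = 0.785.

Request:
steer_hand(steps=[[[0,0,0,0.0406,0.0811,0.785,0.5],[0,0,0,0.0406,0.0811,0.785,0.5],[0,0,0,0.0406,0.0811,0.785,0.5],[0,0,0,0.0406,0.0811,0.785,0.5],[0,0,0,0.0406,0.0811,0.785,0.5],[0,0,0,0.0406,0.0811,0.785,0.5],[0,0,0,0.0406,0.0811,0.785,0.5],[0,0,0,0.0406,0.0811,0.785,0.5],[0,0,0,0.0406,0.0811,0.785,0.5],[0,0,0,0.0406,0.0811,0.785,0.5],[0,0,0,0.0406,0.0811,0.785,0.5],[0,0,0,0.0406,0.0811,0.785,0.5],[0,0,0,0.0406,0.0811,0.785,0.5],[0,0,0,0.0406,0.0811,0.785,0.5],[0,0,0,0.0406,0.0811,0.785,0.5],[0,0,0,0.0406,0.0811,0.785,0.5],[0,0,0,0.0406,0.0811,0.785,0.5],[0,0,0,0.0406,0.0811,0.785,0.5]]])

```text
time_s: 12.1
position: [0.4524, 0.0586, 0.2267]
tcp_rot: [[0.946, 0.314, 0.079], [0.313, -0.949, 0.028], [0.084, -0.002, -0.996]]
force: [0.4, 0.2, 0.2]
opening: 0.498
grasp_force: 0.0
```

Run:
```python
from h import *
from rig import bot, cams, ticket
s=bot.read_state();print(s['joint_positions'])
H0=np.array([.5195,.1345,0])-.072*np.array([np.cos(.325),np.sin(.325),0])
for l,z in((20,.17),(33,.17)):
    R=frame(18.6,l);row(H0+[0,0,z]+.016*R[:,2],R,l)
T=cams.capture('top');S=cams.capture('scene');w=cams.capture('wrist');pickle.dump((T,S,w,s),open('c4.pkl','wb'))
```

```text
[ -8.25746426  15.03048833 108.39417785   2.84251842  52.34323823
  61.80026527]
20 0.0149 -0.0504 0.0734 -0.0 15.2 -0.3
33 0.0183 -0.0505 0.072 -0.0 28.2 -0.3
```

Scaled: 0.073 m / 0.75 = 0.0973, 0.072 m / 0.75 = 0.096, 28.2 degrees / 180 = 0.1567.

Request:
steer_hand(steps=[[[0.02,-0.0667,0.0973,0,0.0844,0,0.5],[0.02,-0.0667,0.0973,0,0.0844,0,0.5],[0.02,-0.0667,0.0973,0,0.0844,0,0.5],[0.02,-0.0667,0.0973,0,0.0844,0,0.5],[0.0213,-0.0667,0.0973,0,0.1,0,0.5],[0.0213,-0.0667,0.0973,0,0.1111,0,0.5],[0.0227,-0.0667,0.0973,0,0.1222,0,0.5],[0.0227,-0.0667,0.0973,0,0.1333,0,0.5],[0.024,-0.0667,0.096,0,0.1444,0,0.5],[0.024,-0.0667,0.096,0,0.1567,0,0.5],[0.024,-0.0667,0.096,0,0.1567,0,0.5],[0.024,-0.0667,0.096,0,0.1567,0,0.5],[0.024,-0.0667,0.096,0,0.1567,0,0.5],[0.024,-0.0667,0.096,0,0.1567,0,0.5]]])

```text
time_s: 13.65
position: [0.4629, 0.1157, 0.1599]
tcp_rot: [[0.791, 0.318, 0.523], [0.265, -0.948, 0.176], [0.552, -0.0, -0.834]]
force: [0.6, 0.1, 0.3]
opening: 0.501
grasp_force: 0.0
```

Run:
```python
from h import *
from rig import bot, cams, ticket
s=bot.read_state();print(s['joint_positions'])
H0=np.array([.5195,.1345,0])-.072*np.array([np.cos(.325),np.sin(.325),0])
for z in(.17,.13,.06):
    R=frame(18.6,33);row(H0+[0,0,z]+.016*R[:,2],R,z)
w=cams.capture('wrist');pickle.dump((w,s),open('c5.pkl','wb'))
T=np.eye(4);T[:3,:3]=s['tcp_rot'];T[:3,3]=s['position'];w['view']=np.linalg.inv(T@np.array(w['mount']))
print('expect handle px',proj(w,H0+[0,0,.06]),'top of loop',proj(w,H0+[.0,0,.085]),'rim centre',proj(w,[.5195,.1345,.095]))
cv2.imwrite('pics/p.png',w['color'][...,::-1])
```

```text
[ -9.4554045   22.47611784 132.25421756 108.04835092  15.82679906
 -42.63407231]
0.17 -0.0049 0.0003 0.0007 0.0 -0.5 -0.0
0.13 -0.0269 0.0003 0.0341 0.0 -0.5 -0.0
0.06 -0.0656 0.0003 0.0925 0.0 -0.5 -0.0
expect handle px [260.61601282 273.33943594] top of loop [260.69811333 272.51121757] rim centre [260.74096069 188.77979298]
```

View pics/p.png

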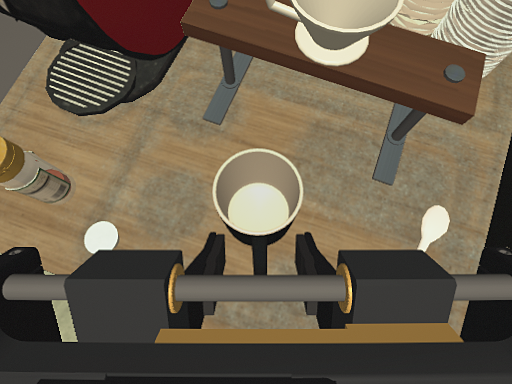

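Picture 10: the mug rim is centred at (258,190), where I predicted (261,189); the handle at column 260 sits midway between the fingers; the spoon lies clear at (435,222). Descend and grip.

Scaled: 0.0925 m / 0.75 = 0.1233, 0.085 m / 0.75 = 0.1133, -0.5 degrees / 180 = -0.0028.

Request:
steer_hand(steps=[[[-0.0213,0,0.0227,0,-0.0028,0,0.5],[-0.036,0,0.0453,0,-0.0028,0,0.5],[-0.0533,0,0.072,0,-0.0028,0,0.5],[-0.0707,0,0.0987,0,-0.0028,0,0.5],[-0.08,0,0.1133,0,-0.0028,0,0.5],[-0.088,0,0.1233,0,-0.0028,0,0.5],[-0.088,0,0.1233,0,-0.0028,0,0.5],[-0.088,0,0.1233,0,-0.0028,0,0.5]]])

```text
time_s: 14.5
position: [0.4575, 0.1148, 0.0454]
tcp_rot: [[0.797, 0.318, 0.514], [0.266, -0.948, 0.174], [0.543, -0.001, -0.84]]
force: [-0.6, 0.2, -0.1]
opening: 0.5
grasp_force: 0.0
```

Run:
```python
from rig import bot, cams, ticket
print(bot.read_state()['joint_positions'])
```

```text
[ -9.59279733  45.24522919 137.33279463 153.50356184  35.14852132
 -91.97556166]
```

Request:
steer_hand(steps=[[[0,0,0,0,0,0,0],[0,0,0,0,0,0,0],[0,0,0,0,0,0,0],[0,0,0,0,0,0,0],[0,0,0,0,0,0,0],[0,0,0,0,0,0,0]]])

```text
time_s: 15.1
position: [0.457, 0.1146, 0.0457]
tcp_rot: [[0.797, 0.317, 0.514], [0.266, -0.948, 0.173], [0.542, -0.001, -0.84]]
force: [-0.7, -0.6, 1.0]
opening: 0.129
grasp_force: 29.9
```

Run:
```python
from h import *
from rig import bot, cams, ticket
s=bot.read_state();p=np.array(s['position']);R=np.array(s['tcp_rot'])
ax=np.array([.5195,.1345,0]);st=np.array([.677,.117,0]);T=cams.capture('top');S=cams.capture('scene')
# rim centre re-check from scene: bright rim/inside blob
hs=cv2.cvtColor(S['color'],cv2.COLOR_RGB2HSV)
f=18.6
for i in(.1,.2,.4,.6,.8,1):
    a=-(f-2)*i;Q=Ro.from_euler('z',a,degrees=True).as_matrix()
    g=ax+i*(st-ax)+Q@(p-ax);row(g,Q@R,i)
```

```text
0.1 0.0122 0.0048 0.0078 -0.9 0.0 1.4
0.2 0.0244 0.0095 0.0157 -1.8 0.0 2.8
0.4 0.0488 0.019 0.0315 -3.6 0.0 5.6
0.6 0.0735 0.0286 0.0474 -5.4 0.0 8.4
0.8 0.0984 0.0382 0.0635 -7.2 0.0 11.2
1 0.1234 0.0479 0.0796 -9.0 0.0 13.9
```

Scaled: 0.0488 m / 0.75 = 0.0651, 0.0427 m / 0.75 = 0.0569, 5.6 degrees / 180 = 0.0311.

Request:
steer_hand(steps=[[[0.008,0.0032,0.0052,-0.0025,0,0.0039,0],[0.0163,0.0064,0.0104,-0.005,0,0.0078,0],[0.0244,0.0096,0.0157,-0.0075,0,0.0117,0],[0.0325,0.0127,0.0209,-0.01,0,0.0156,0],[0.0407,0.0159,0.0261,-0.0125,0,0.0194,0],[0.0488,0.0189,0.0315,-0.015,0,0.0233,0],[0.0569,0.0221,0.0367,-0.0175,0,0.0272,0],[0.0651,0.0253,0.042,-0.02,0,0.0311,0],[0.0651,0.0253,0.042,-0.02,0,0.0311,0]]])

```text
time_s: 16.1
position: [0.5155, 0.1161, 0.0455]
tcp_rot: [[0.824, 0.208, 0.527], [0.174, -0.978, 0.113], [0.539, -0.002, -0.842]]
force: [-7.4, 0.8, 8.3]
opening: 0.129
grasp_force: 30.1
```

Run:
```python
from h import *
from rig import bot, cams, ticket
print(bot.read_state()['joint_positions'])
S=cams.capture('scene');T=cams.capture('top');pickle.dump((T,S),open('c6.pkl','wb'))
# inside of mug near expected place: bright low-sat blob in the scene view
c=np.array([.5825,.1275,.095]);ps=proj(S,c);pt=proj(T,c);print(ps,pt)
for im,pc,n in((S,ps,'S'),(T,pt,'T')):
    h=cv2.cvtColor(im['color'],cv2.COLOR_RGB2HSV);m=((h[...,2]>150)&(h[...,1]<90)).astype(np.uint8)
    k,l,st,ce=cv2.connectedComponentsWithStats(m)
    for i in range(1,k):
        if st[i,4]>60 and np.hypot(*(ce[i]-pc))<25:print(n,st[i],ce[i])
```

```text
[ -4.8274458   42.51424179 128.41402824 157.30258076  24.06800142
 -83.34464341]
[227.04036846 181.26738331] [218.11305734 190.54102752]
S [191 170  25  20  72] [206.38888889 183.19444444]
```

Run:
```python
from h import *
T,S=pickle.load(open('c6.pkl','rb'));d=pickle.load(open('cap0.pkl','rb'))
im=S['color'];np.set_printoptions(linewidth=200)
def m(im):
    h=im.max(2);return h
for nm,I,c in(('before',d['scene']['color'],[.5195,.1345,.05]),('now',im,[.5825,.1275,.05])):
    u,v=proj(S,c);print(nm,u,v);u0=int(u);
    for r in(int(v)-8,int(v),int(v)+8):print(r,u0-26,m(I)[r,u0-26:u0+27])
```

```text
before 214.96093122840995 203.05690248382112
195 188 [220 220 221 220 218 215 212 211 210 211 209 204 163 182 234 228 197 207 248 254 252 237 221 226 227 230 230 231 232 233 232 233 232 231 241 251 237 147  55  55 178 220 221 222 223 224 225 223 221
 219 218 216 216]
203 188 [197 198 201 205 207 210 214 217 219 221 222 223 222 161  47  23  26  25  26  26  33  36  37  37  30  23  24  25  25  26  25  27  25  25  24  25  22  23  20  23 102 186 212 208 205 202 201 201 201
 198 196 197 197]
211 188 [193 196 194 192 190 190 192 194 198 206 212 217 220 221 154  24  26  24  24  28  30  32  29  24  25  25  27  25  26  25  27  25  24  23  21  23  22  21  21  21  54 176 213 207 200 195 193 195 195
 194 195 197 198]
now 227.83271237501316 193.33233824394574
185 201 [ 94 109 119 106  94  79 145 232 227 158 118 117  85  54  54  39  37  78 100 100 101 100 101 108 105  99 100  95 178 233 241 241 239 248 240 167 104 105 106 106 106 106 105 109 150 204 222 223 222
 220 218 214 211]
193 201 [ 54  55  55  52  47  43  36  33  28  27  27  25  26  89 213 228 157  70  84 101 102 103 103 103  83  54  41  34  28  27  29  40  86 104 105 106 106 106 107 106 107 106  81  45 150 220 231 230 228
 226 223 220 216]
201 201 [104 105 102 100 103  87  79  64  51  59  48  55  56  52  58  59  60  68  73  84  93  99 102 102 101 100  98  95  95  99 102 105 106 105 106 107 106 102 131 120  74  43 157 203 207 208 209 208 206
 205 207 210 211]
```

Run:
```python
from h import *
w,s=pickle.load(open('c5.pkl','rb'))
T=np.eye(4);T[:3,:3]=s['tcp_rot'];T[:3,3]=s['position'];w['view']=np.linalg.inv(T@np.array(w['mount']))
print(onz(w,(455,73),.126),onz(w,(219,2),.126))
print('rim c',onz(w,(258,190),.095))
from rig import bot, cams, ticket
s=bot.read_state();p=np.array(s['position']);R=np.array(s['tcp_rot'])
# mug axis: rotates with the tool since grasp at p0,R0
R0=np.array([[.797,.317,.514],[.266,-.948,.173],[.542,-.001,-.84]]);p0=np.array([.457,.1146,.0457])
Q=R@R0.T;a=np.degrees(np.arctan2(Q[1,0],Q[0,0]));Q=Ro.from_euler('z',a,degrees=True).as_matrix()
ax=p+Q@(np.array([.5195,.1345,0])-p0);ax[2]=0;st=np.array([.677,.117,0]);print('mug now',ax,a)
for i in(.25,.5,.75,1):
    Z=Ro.from_euler('z',(-16.6-a)*i,degrees=True).as_matrix();row(ax+i*(st-ax)+Z@(p-ax),Z@R,i)
```

```text
[0.66823366 0.00201856 0.126     ] [0.67678368 0.23015482 0.126     ]
rim c [0.51764055 0.13644319 0.095     ]
mug now [0.57982889 0.12880939 0.        ] -6.4681383179512775
0.25 0.0196 0.005 0.0125 -1.4 0.0 2.1
0.5 0.0393 0.0101 0.0251 -2.7 0.0 4.3
0.75 0.0591 0.0152 0.0378 -4.1 0.0 6.4
1 0.079 0.0203 0.0505 -5.5 0.0 8.5
```

Scaled: 0.0765 m / 0.75 = 0.102, 0.072 m / 0.75 = 0.096, 8.2 degrees / 180 = 0.0456.

Request:
steer_hand(steps=[[[0.0088,0.0023,0.0056,-0.0026,0,0.0039,0],[0.0175,0.0044,0.0111,-0.0051,0,0.0078,0],[0.0261,0.0067,0.0167,-0.0078,0,0.0117,0],[0.0349,0.0089,0.0223,-0.01,0,0.0156,0],[0.0436,0.0112,0.0279,-0.0125,0,0.02,0],[0.0524,0.0135,0.0335,-0.015,0,0.0239,0],[0.0612,0.0157,0.0391,-0.0178,0,0.0278,0],[0.07,0.018,0.0448,-0.02,0,0.0317,0],[0.0788,0.0203,0.0504,-0.0228,0,0.0356,0],[0.0876,0.0225,0.056,-0.0256,0,0.0394,0],[0.096,0.0248,0.0613,-0.0278,0,0.0433,0],[0.102,0.0263,0.0652,-0.0294,0,0.0456,0],[0.102,0.0263,0.0652,-0.0294,0,0.0456,0],[0.102,0.0263,0.0652,-0.0294,0,0.0456,0]]])

```text
time_s: 17.6
position: [0.609, 0.1151, 0.0455]
tcp_rot: [[0.842, 0.038, 0.539], [0.032, -0.999, 0.021], [0.539, -0.001, -0.842]]
force: [-4.5, 1.9, 6.5]
opening: 0.127
grasp_force: 30.2
```

Run:
```python
from h import *
from rig import bot, cams, ticket
s=bot.read_state();p=np.array(s['position']);R=np.array(s['tcp_rot']);print(s['joint_positions'])
R0=np.array([[.797,.317,.514],[.266,-.948,.173],[.542,-.001,-.84]]);p0=np.array([.457,.1146,.0457])
Q=R@R0.T;a=np.degrees(np.arctan2(Q[1,0],Q[0,0]));Q=Ro.from_euler('z',a,degrees=True).as_matrix()
print('mug now',p+Q@(np.array([.5195,.1345,0])-p0),a)
```

```text
[ -0.30792711  42.45891278 114.70423999 171.89955252   9.87006355
 -84.08793762]
mug now [ 6.74574936e-01  1.16664057e-01 -2.07855285e-04] -16.301020327450896
```

Scaled: -0.12 m / 0.75 = -0.16, -0.1 m / 0.75 = -0.1333.

Request:
steer_hand(steps=[[[0,0,0,0,0,0,0.2],[0,0,0,0,0,0,0.35],[0,0,0,0,0,0,0.45],[0,0,0,0,0,0,0.45],[0,0,0,0,0,0,0.45],[0,0,-0.02,0,0,0,0.45],[0,0,-0.04,0,0,0,0.45],[0,0,-0.0667,0,0,0,0.45],[0,0,-0.1,0,0,0,0.45],[0,0,-0.1333,0,0,0,0.45],[0,0,-0.16,0,0,0,0.45],[0,0,-0.16,0,0,0,0.45]]])

```text
time_s: 18.8
position: [0.5462, 0.1125, 0.1458]
tcp_rot: [[0.84, 0.037, 0.542], [0.03, -0.999, 0.022], [0.542, -0.002, -0.84]]
force: [-0.9, 0.2, -0.9]
opening: 0.451
grasp_force: 0.0
```

Run:
```python
from h import *
from rig import bot, cams, ticket
s=bot.read_state();print(s['joint_positions'],s['force'])
w=cams.capture('wrist');S=cams.capture('scene');Tc=cams.capture('top')
T=np.eye(4);T[:3,:3]=s['tcp_rot'];T[:3,3]=s['position'];w['view']=np.linalg.inv(T@np.array(w['mount']))
pickle.dump((w,S,Tc,s),open('c7.pkl','wb'))
for z in(.01,.05):
    for n,c in(('S',S),('W',w)):
        u,v=proj(c,[.675,.1166,z]);r=int(round(v));g=c['color'].max(2);print(n,z,round(u,1),r)
        if 0<=r<384:print(int(u)-50,g[r,max(0,int(u)-50):int(u)+51])
m=(w['color'].max(2)<45).astype(np.uint8)
k,l,st,ce=cv2.connectedComponentsWithStats(m)
for i in range(1,k):
    if st[i,4]>300:print(st[i],ce[i])
```

```text
[ -0.777256    27.47785425 120.94140165 126.2475348    2.06412601
 -38.64982024] [-0.90535975  0.21297433 -0.89628476]
S 0.01 245.8 190
195 [199 204 209 210 212 213 214 214 213 188 148 144 148 149 148 146 148 129
 125 173 204 209 211 214 218 223 226 228 229 229 230 230 229 230 229 230
 231 210 125  29  30  28  27  29  29  29  29  28  28  30  27  27  29  29
  28  27  27  24  25  24  23  23 182 224 225 227 227 228 228 226 224 220
 219 218 217 217 220 221 220 170 107  96  91 103 190 224 225 207 204 222
 225 224 224 225 153  23  25  23  22  22  23]
W 0.01 261.2 150
211 [171 172 171 168 170 169 172 180 146  73  14  20  23  24  23  25  24  23
  25  22  19  20  12   4  31 132 201 235 234 242 244 240 237 236 235 235
 234 234 234 234 234 234 234 234 234 234 234 234 234 234 234 235 235 236
 236 238 241 243 248 233 228 224 152  50   4  14  21  20  24  23  24  26
  23  24  26  21  26  25  24  18   8 130 159 158 154
[... 790 characters left out ...]
6  75  76  76  75  74
  74  74  73  73  72  71  70  70  68  69  69  68  67  66  66  72  75  73
  74  80  81  89  90  92  93 101 104 104 105]
[ 102    0   98   51 2863] [146.88543486  23.20537897]
[  465     0    47   276 10923] [491.21093106 130.29872746]
[   0  127   99  107 1346] [ 55.28231798 168.99777117]
[ 217  137   77   69 2131] [256.32473017 166.89441577]
[ 191  232   38   43 1045] [213.44210526 257.49856459]
[ 292  232   38   43 1036] [306.3465251  257.51833977]
[    0   247   512   126 11705] [188.4132422  333.87825716]
[  74  251  134   78 1320] [168.48560606 294.04621212]
[ 312  251  134   78 1151] [345.22502172 295.64986968]
[  37  375  299    9 1863] [192.1986044  380.24584004]
```

Run:
```python
from h import *
w,S,T,s=pickle.load(open('c7.pkl','rb'))
t=np.linspace(0,6.28,200)
v=[proj(S,[.675+.041*np.cos(a),.1166+.041*np.sin(a),0]) for a in t];i=np.argmax([q[1] for q in v]);print('pred base low',v[i])
u=int(v[i][0]);print(S['color'].max(2)[int(v[i][1])-6:int(v[i][1])+7,u],int(v[i][1])-6)
for n,c,b in(('T',T,(255,170,305,262)),('S',S,(225,190,305,270))):
    x0,y0,x1,y1=b;h=cv2.cvtColor(c['color'],cv2.COLOR_RGB2HSV)[y0:y1,x0:x1];m=((h[...,1]<35)&(h[...,2]>205)).astype(np.uint8)
    k,l,st,ce=cv2.connectedComponentsWithStats(m)
    for j in range(1,k):
        if st[j,4]>15:
            ys,xs=np.nonzero(l==j);pts=np.c_[xs,ys]+[x0,y0];z=(pts-pts.mean(0))@np.linalg.svd(pts-pts.mean(0),full_matrices=False)[2][0]
            print(n,st[j,4],[(tuple(pts[e]),np.round(onz(c,pts[e].astype(float),.008),3)) for e in(z.argmin(),z.argmax())])
```

```text
pred base low [245.48187852 199.73778875]
[ 28  26  27  26  24  63 189 209 208 213 216 211 213] 193
T 251 [((np.int64(288), np.int64(191)), array([ 0.594, -0.075,  0.008])), ((np.int64(274), np.int64(238)), array([ 0.452, -0.034,  0.008]))]
S 179 [((np.int64(288), np.int64(221)), array([ 0.591, -0.078,  0.008])), ((np.int64(253), np.int64(244)), array([ 0.45 , -0.035,  0.008]))]
```

The mug's edges match the target within a few mm, and the spoon lies clear, more than 0.2 m from the outlet at the bowl.

```bash
python3 -c "
from rig import bot, cams, ticket
print(ticket.hand_in())"
```

```text
the job is handed in; nothing more can be done
None
```

I handed the job in with the mug upright under the dripper, about 1–4 mm from centre by my measurements, and the spoon lying flat about 0.2 m from the outlet; the spoon brushed the fridge corner on the way, the stand and bystanders were left alone as far as I could see, and no verdict came back.

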